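# Clip a granule cartridge into the dispensing dock

### The job

Load the dispenser: take the granule cartridge that has the wide steel base plate and slide it up the sloping bed of the dock, past the spring catch at the side, until it is fully home and the catch has clicked back out behind its base plate. Let go of it there and leave the other things on the counter where they stand.

Things in the scene. Friction and masses are not known exactly. Their poses are not given: they have to be found in the camera images.
- cartridge: Loose granule cartridge, about 0.25 kg, base down on the counter. Steel base plate 80 (x) x 64 (y) x 9 mm high; centred on it a white box 70 (x) x 40 (y) mm, 9 to 54 mm above the underside, with a grey cap to 58 mm. Grip the white box across its 40 mm (along y). Origin: centre of the underside; z up, x along the 80 mm. Either short end may go in first.
- bed: The dock's fixed steel bed, a channel rising at 30 degrees towards the robot's left: x up the slope, y across it (towards the robot), z square off its surface. Origin: on the surface (z = 0), 100 mm above the counter, where the centre of the cartridge's underside lies once fully home, axes along the bed's. It starts at x = -85 mm (open). Side walls 12 mm high, 67 mm apart (y = +-33.5).
- entry (a point): Middle of the bed's open lower edge, bed x = -85, z = 0. Flared guides 12 mm high widen the way in from x = -85 to -66; straight walls start at x = -66 (-y side) and -39 mm (+y side, above the catch). Held flat on the bed with its centre at bed x = -104 mm it is just short of the catch. The bed is slippery: let go too early and the cartridge slides back out.
- lips (a point): Bed x = -5, y = 0, z = 12 mm: lower end of the lips, which run from here up to the stop over both edges of the base plate. Undersides at z = 12, tops at z = 16 mm, 53 mm open between them for the white box; turned-up lead-in from x = -17 mm, tops to z = 21. They bar setting the cartridge in from above.
- stop (a point): Foot of the end stop's face, bed x = 40.5, z = 0; the stop is 30 mm high. Behind it is the white metering head: bed x 46 to 107, y +-50, up to z = 50 mm; its highest edge is 200 mm above the counter.
- catch (a joint): Spring catch on the channel's +y side, a dark steel block sliding along bed y. 0 = sprung out, tooth 8 mm into the channel, ramp facing the entry; grows as pushed outward: 8 mm = clear, 11 mm at most. Spring 3 N at 0, 7 N at 8 mm; sliding past takes 3 to 10 N. It snaps back once the base plate's rear edge is past, cartridge centre beyond bed x = -2.5 mm; the stop comes at +0.5 mm.
- catch_tooth (a point): Inner corner of the catch's square back face, at bed x = -42.5, y = 25.5, z = 6.5 mm when sprung out. The ramp begins at x = -62 mm. The catch reaches out to bed y = 52 mm and up to z = 16 mm.
- canister: Loose plain white refill canister, 70 x 40 x 66 mm, no base plate: not the one to load, leave it standing. Origin: centre of the underside.
- jar: Loose small jar, 56 mm across, 75 mm high, steel cap; leave it. Origin: centre of the underside.
- weight: Loose brass balance weight, 36 mm across, 52 mm high; leave it. Origin: centre of the underside.
Not all that is in view belongs to the job. Leave any red look-alike of the cartridge alone.

How it is judged:
On the way:
1. the cartridge, part way up the bed, holds the catch pushed aside (value of joint catch above 0.004 m and x of cartridge in the frame of bed between -0.085 and -0.005 m and y of cartridge in the frame of bed between -0.006 and 0.006 m and z of cartridge in the frame of bed between -0.004 and 0.008 m), for 0.05 s.
At the end, for the whole second after the job is handed in: The cartridge lies at rest in the bed, its origin within -5 to +3 mm of the bed's along the slope, 4 mm across it and 3 to 4 mm in height, lined up with it within 4 degrees, and the catch is sprung out behind it (under 2 mm) (x of cartridge in the frame of bed between -0.005 and 0.003 m and y of cartridge in the frame of bed between -0.004 and 0.004 m and z of cartridge in the frame of bed between -0.003 and 0.004 m and angle between the x axis of cartridge and the x axis of bed, either way round below 0.07 rad and angle between the z axis of cartridge and the z axis of bed, either way round below 0.07 rad and value of joint catch below 0.002 m and linear speed of cartridge below 0.01 m/s); the robot touches nothing.
It fails at once if the canister is moved more than 30 mm (distance of canister from where it was at the start of the episode above 0.03 m).
It fails at once if the jar is moved more than 30 mm (distance of jar from where it was at the start of the episode above 0.03 m).
It fails at once if the weight is moved more than 30 mm (distance of weight from where it was at the start of the episode above 0.03 m).
It also fails if it takes over 45 s, if anything falls off the work surface, if the arm or the gripper's body presses on something with over 40 N, if the wrist force passes 120 N, or if a joint passes its speed limit or range.

### The arm

A 7-joint arm with a two-finger parallel gripper is mounted at the origin on the work surface. World frame = base frame: x ahead of the robot, y to its left, z up, the work surface at z = 0. Lengths are in m, angles in rad, forces in N, time in s.
With the tool pointing down it reaches from about 0.425 to 0.875 m from the base axis. Payload 4.7 kg.
Tool frame: the origin (TCP) lies midway between the tips of the shut fingers; the grasp point (between the pads) lies 19 mm behind it; z points along the fingers, y is the line along which they close (so a half turn about z gives the same grasp; the last joint's range is limited). The gripper opens to 87 mm and grips with 3 to 60 N. Pads are 19 mm wide; open, the fingers measure 117 mm over their backs; the gripper's body (75 mm by 190 mm) begins 51 mm behind the grasp point.
Start: joints at [-1.213, 0.321, -0.07, 1.45, 0.023, 1.371, -0.057], TCP at [0.219, 0.612, 0.223] pointing down, gripper open.
Joint ranges: [-2.86, 2.86], [-0.3, 2.09], [-1.38, 1.24], [0.06, 2.45], [-1.56, 4.7], [0.09, 2.05], [-2.69, 2.69]. Speed limits (rad/s): [2.57, 2.57, 3.14, 3.14, 3.14, 3.14, 3.14].

### API

Orientations are given as a rotation vector (axis times angle).
In Python, from bench import ctrl gives the robot as it stands. The module is installed in compiled form; this text tells all that it offers.
- The arm moves only by the shell command python3 -m handwheel 'ROWS' [FORCE]. ROWS is JSON, a list of rows, each a list of 7 numbers: the finger opening in m, from 0 to 0.087, then the shift along the tool's x, y, z in m, then the turn, a rotation vector about the tool's x, y, z in degrees. A call has 1 to 12 rows; each row shifts and turns the commanded pose from where the row before left it, along the tool's axes as they then stand; what a row does not reach is not made up. A row lasts 1/8 s, in which the tool goes at most 62.5 mm and 10.7 degrees, less where a joint would pass 70% of its speed; a pose out of reach is approached as far as the arm can. A call is refused whole if a number of a shift passes 0.0625 or a number of a turn 10.7, either way. A call with a gripper value outside its range is refused whole. The fingers move at their own pace and stop on an object; FORCE is the grip in N (left out, the last holds). Time passes only in rows, so rows that do not move let the fingers close. It gives the time, the measured TCP pose, the force, the opening and the grip force at its end, in the units of the state.
- ctrl.get_state(): the state, without advancing time (a new reading comes with each control period).
- ctrl.get_image(name): name is "scene" or "top" or "wrist"; returns (picture, depth): 384x512x3 uint8, blue, green, red; 384x512 float32, m along the optical axis (not along the pixel's ray), 0 where there is no reading.
- ctrl.camera_info(name): a dict with "intrinsics" (3x3 intrinsics, pixels), "R" (3x3) and "t" (3): a world point X has camera coordinates R X + t. Camera axes: x right, y down, z forward; pixel columns grow to the right and rows downward; lengths in m; the calibration is good to about 2 mm. A picture is of the moment at which its call begins: read the wrist's pose just before it. camera_info takes no time and is no camera call; for the wrist camera it gives the pose at the moment of the call.
- ctrl.close_job(): hands the job in; it is judged then, once.
The state is a dict: "time": time; "joint_positions": joint angles; "qd": joint speeds; "joint_torque": joint torques, N m; "position": TCP position; "tool_rot": TCP orientation; "ft_force": force on the tool from outside, world axes, zero at the start; "torque": the same for the moment, N m; "grip_width": opening from 0.0 (shut) to 1.0 (fully open); "grip_force": force on a finger pad.
Only numpy, scipy, OpenCV 4.12 (cv2) and the standard library are available. Lean on these libraries where they do the work, as an engineer would, in place of code of your own. Each camera call takes 0.05 s, during which the arm holds its last target. There are 200 camera calls.

## Working session

There is one attempt and no reset: what is moved stays moved. The work goes in short steps, Python scripts to look and compute and a shell command to move; the robot and the scene stay as the last step left them, time stands still between calls to the robot, and variables do not carry over. Pictures are saved under pics/ and viewed, at most 10 in all, crops included, and the job is handed in when it is done.

```bash
mkdir -p pics
python3 - <<'E'
from bench import ctrl
import cv2,numpy as np
s=ctrl.get_state();print(s)
for n in("scene","top"):
    im,d=ctrl.get_image(n);cv2.imwrite(f"pics/{n}0.png",im);np.save(f"pics/{n}0.npy",d)
    c=ctrl.camera_info(n);print(n,c)
E
```

```text
{'time': 0.0, 'joint_positions': array([-1.21290433,  0.32180958, -0.07008053,  1.4516874 ,  0.02256572,
        1.37084665, -0.05691755]), 'qd': array([-0.00051866,  0.00107166, -0.00106167, -0.00031923,  0.00082036,
        0.00154068, -0.00049243]), 'joint_torque': array([ 1.71232268e-04, -4.91296613e+01, -4.03988706e-01, -3.12518191e+01,
       -6.39714953e-02,  4.39231354e-02,  1.63482664e-04]), 'position': array([0.21893269, 0.61140477, 0.221464  ]), 'tool_rot': array([-5.37321947e-01, -3.09502885e+00,  3.05698284e-03]), 'ft_force': array([0.22243559, 0.17386921, 0.02397789]), 'torque': array([ 0.05074656, -0.03398454,  0.01854554]), 'grip_force': 0.0, 'grip_width': 0.9977844953489424}
scene {'intrinsics': array([[407.90847074,   0.        , 259.94189141],
       [  0.        , 407.90847074, 193.29835654],
       [  0.        ,   0.        ,   1.        ]]), 'R': array([[-0.85997015,  0.51032034, -0.00494964],
       [ 0.28732214,  0.47612201, -0.83111601],
       [-0.42177877, -0.7161571 , -0.55607705]]), 't': array([ 0.42746778, -0.0342659 ,  1.36445387])}
top {'intrinsics': array([[379.33161449,   0.        , 254.60238817],
       [  0.        , 379.33161449, 194.01356885],
       [  0.        ,   0.        ,   1.        ]]), 'R': array([[ 0.02470885, -0.99932076,  0.02734024],
       [-0.99709968, -0.02660476, -0.07130515],
       [ 0.07198409, -0.02549908, -0.99707978]]), 't': array([-0.05564484,  0.49365679,  1.28978486])}
```

View pics/scene0.png

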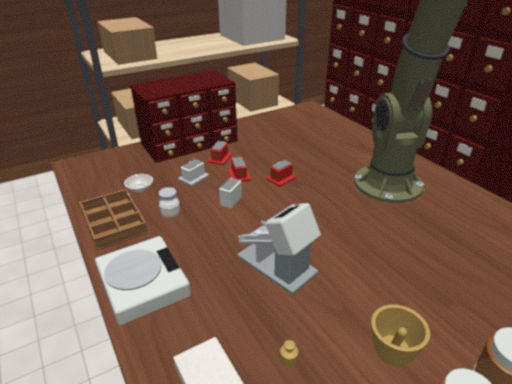

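View pics/top0.png

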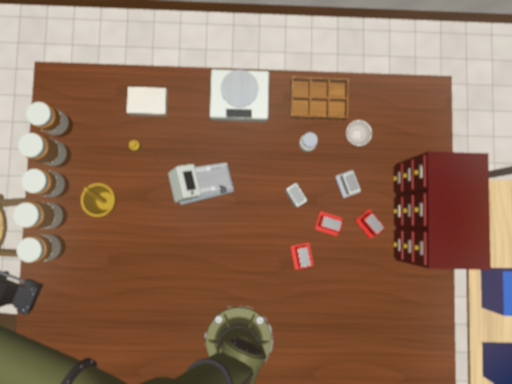

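The scene view shows the cartridge (grey base plate) at about (193,172), the canister at (231,192), the jar at (168,202) and the dock at (280,245). In the top view the cartridge is at (348,184), the canister at (297,195), the jar at (309,142), and the dock at (200,183), rising to the left.

```bash
cat > h.py <<'E'
from bench import ctrl
import cv2,numpy as np
from scipy.spatial.transform import Rotation as Ro
def cloud(d,c):
    K=c["intrinsics"];v,u=np.indices(d.shape)
    p=np.stack([(u-K[0,2])*d/K[0,0],(v-K[1,2])*d/K[1,1],d],-1)
    w=(p-c["t"])@c["R"]; w[d<=0]=np.nan
    return w
def pix(X,c):
    q=np.asarray(X)@c["R"].T+c["t"];q=q@c["intrinsics"].T;return q[...,:2]/q[...,2:]
def ray(uv,z,c):
    K=c["intrinsics"];uv=np.atleast_2d(uv)
    d=np.c_[(uv[:,0]-K[0,2])/K[0,0],(uv[:,1]-K[1,2])/K[1,1],np.ones(len(uv))]@c["R"]
    o=-c["R"].T@c["t"];return o+d*((z-o[2])/d[:,2])[:,None]
E
python3 - <<'E'
from h import *
c=ctrl.camera_info("top");im=cv2.imread("pics/top0.png");d=np.load("pics/top0.npy");w=cloud(d,c)
for n,(x0,x1,y0,y1) in dict(cart=(333,364,168,200),can=(284,310,180,210)).items():
    s=w[y0:y1,x0:x1].reshape(-1,3)
    for lo,hi in((.005,.02),(.045,.075)):
        q=s[(s[:,2]>lo)&(s[:,2]<hi)]
        if len(q)>4: print(n,lo,len(q),q.mean(0).round(4),cv2.minAreaRect(q[:,:2].astype(np.float32)*1000))
s=w[155:210,160:240];
np.set_printoptions(linewidth=200,suppress=True)
print((s[::3,::4,2]*1000).round(0))
a=cv2.resize(im[150:215,155:245],None,fx=6,fy=6,interpolation=cv2.INTER_CUBIC)
b=cv2.imread("pics/scene0.png")[195:295,225:330];b=cv2.resize(b,None,fx=3.9,fy=3.9,interpolation=cv2.INTER_CUBIC)[:390]
a=cv2.resize(a,(390,390*65//90));o=np.zeros((390,800,3),np.uint8);o[:a.shape[0],:390]=a;o[:,390:390+b.shape[1]]=b[:, :410]
cv2.imwrite("pics/crop.png",o)
E
```

```text
cart 0.005 136 [ 0.5332 -0.3523  0.0088] ((541.9356079101562, -367.4635314941406), (91.34590148925781, 107.17341613769531), 87.96540832519531)
cart 0.045 244 [ 0.5387 -0.3663  0.0551] ((539.2139892578125, -367.95904541015625), (69.71483612060547, 41.170692443847656), 19.91684913635254)
can 0.005 18 [ 0.486  -0.1673  0.01  ] ((498.51458740234375, -183.8097686767578), (91.72494506835938, 66.64794158935547), 12.12440013885498)
can 0.045 257 [ 0.4919 -0.1801  0.0626] ((492.71771240234375, -181.13473510742188), (69.68995666503906, 40.59852600097656), 32.979557037353516)
[[ -1.  -8.  -2.   1.  -1.   3.  -2.  -0.  -1.  -4.  -0.   2.  -0.   3.  -2.  -8.  -2.  -1.   2.   0.]
 [  1.  -6.   2.   2.  -1.  -2.   0.   1.  -1.  -3.  -2.  -1.  -4.   2.   1.  -2.   2.  -2.  -3.  -2.]
 [  2.   0.  -2.  -2.   1.   2.   0.  -0.  -5.   1.   1.  -2.  -1.  -6.  -3.  -0.  -6.   0.  -4.  -3.]
 [ -1.  -5.  -1.   1.  -1.  -1.   2.   1.   3.  -5.  -1.  -1.  -1.  -2.   2.  72.  59.  -5.   3.  -5.]
 [  4.   1.  -4.  -6. 187. 188. 182. 178. 169.  -3. 102.  95. 110.  94.  84.  75.  60.  -5.  -1.  -5.]
 [  1.  -3.  
[... 729 characters left out ...]
 163. 188. 189. 187. 179. 175. 128. 124. 119. 104.  77.  83.  89.  nan  15.  -1.]
 [ -1.  -7.  -2.  -4. 153. 182. 194. 182. 185. 171. 169. 107.  98.  10.  12.  12.  11.   1.  -1.  -4.]
 [  1.   2.  -3.   0. 146. 177. 193. 182. 175. 145.  13.  14.  11.   5.  -2.   2.  -7.   0.  -2.   4.]
 [ -0.  -2.   2.  -1. 137. 165. 142. 104.  12.   9.  -2.  -1.  -5.   1.  -5.  -2.   2.   1.  -4.  -2.]
 [  3.  -0.   2.  -6.  -1.  13.   8.  -4.   1.   5.  -5.   3.  -1.   0.  -2.   1.  -5.  -1.  -4.   1.]
 [ -3.  -2.   3.   1.  -1.  -5.  -1.  -8.   0.  -2.  -2.  -2.  -2.  -2.  -4.   3.  -2.  -1.  -0.   0.]
 [ -3.   1.  -1.  -5.   3.  nan   0.   0.  -4.   0.   2.   1.  -4.   1.   2.  -0.   2.  -3.   2.  -2.]]
```

View pics/crop.png

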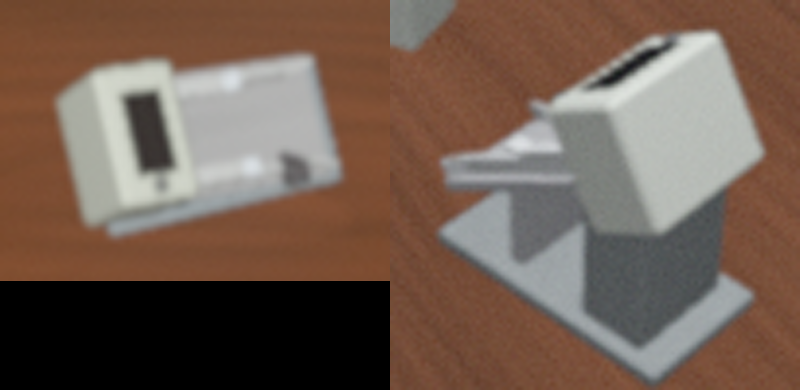

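Run:
```python
from h import *
np.set_printoptions(suppress=True,precision=4)
c=ctrl.camera_info("top");d=np.load("pics/top0.npy");w=cloud(d,c)
s=w[155:210,160:245].reshape(-1,3);s=s[~np.isnan(s[:,0])]
hd=s[(s[:,2]>.167)]
print("head top",hd.mean(0),cv2.minAreaRect(hd[:,:2].astype(np.float32)*1000))
u=np.c_[hd[:,:2],np.ones(len(hd))];print("plane",np.linalg.lstsq(u,hd[:,2],rcond=None)[0])
b=s[(s[:,2]>.045)&(s[:,2]<.13)&(s[:,1]<.15)]
print(cv2.minAreaRect(b[:,:2].astype(np.float32)*1000),len(b))
w_=ctrl.camera_info("wrist");st=ctrl.get_state()
T=Ro.from_rotvec(st["tool_rot"]).as_matrix();print("T",T)
print("cam in tool",T.T@(-w_["R"].T@w_["t"]-st["position"]),"\n",T.T@w_["R"].T,w_["intrinsics"])
```

```text
head top [0.5145 0.1689 0.1815] ((515.8074951171875, 170.91876220703125), (101.29066467285156, 67.598388671875), 14.30037784576416)
plane [-0.044   0.2016  0.1701]
((535.691162109375, 93.66963195800781), (99.13333129882812, 106.89707946777344), 11.404460906982422) 880
T [[-0.9415  0.337  -0.0005]
 [ 0.337   0.9415 -0.0017]
 [-0.0001 -0.0018 -1.    ]]
cam in tool [ 0.0832  0.0006 -0.1625] 
 [[ 0.0004 -0.9532 -0.3022]
 [ 1.      0.0001  0.0009]
 [-0.0008 -0.3022  0.9532]] [[304.6459   0.     255.4818]
 [  0.     304.6459 192.8545]
 [  0.       0.       1.    ]]
```

```bash
python3 -m handwheel '[[0.087,-0.0395,-0.031,-0.0116,0,0,0],[0.087,-0.0395,-0.031,-0.0116,0,0,0],[0.087,-0.0395,-0.031,-0.0116,0,0,0],[0.087,-0.0395,-0.031,-0.0116,0,0,0],[0.087,-0.0395,-0.031,-0.0116,0,0,0],[0.087,-0.0395,-0.031,-0.0116,0,0,0],[0.087,-0.0395,-0.031,-0.0116,0,0,0],[0.087,-0.0395,-0.031,-0.0116,0,0,0],[0.087,-0.0395,-0.031,-0.0116,0,0,0],[0.087,-0.0395,-0.031,-0.0116,0,0,0],[0.087,-0.0395,-0.031,-0.0116,0,0,0],[0.087,-0.0395,-0.031,-0.0116,0,0,0]]'; python3 -m handwheel '[[0.087,0,0,0,0,0,9.5],[0.087,0,0,0,0,0,9.5],[0.087,0,0,0,0,0,9.5],[0.087,0,0,0,0,0,9.5],[0.087,0,0,0,0,0,9.5],[0.087,0,0,0,0,0,9.5],[0.087,0,0,0,0,0,0],[0.087,0,0,0,0,0,0]]'
python3 - <<'E'
from h import *
c=ctrl.camera_info("wrist");im,d=ctrl.get_image("wrist");cv2.imwrite("pics/w1.png",im);np.savez("pics/w1.npz",d=d,**c)
print(ctrl.get_state()["joint_positions"])
E
```

```text
time: 1.6
position: [0.5405, 0.1005, 0.3619]
tool_rot: [-0.537, -3.095, -0.0]
ft_force: [0.3, -0.4, -0.7]
grip_width: 0.997
grip_force: 0.0
time: 2.6
position: [0.5399, 0.102, 0.3615]
tool_rot: [-1.946, -2.466, 0.001]
ft_force: [-0.5, 0.7, -0.0]
grip_width: 1.001
grip_force: 0.0
[-0.64797934  0.07069974  0.44319093  1.47990908 -0.03031306  1.59805884
  0.0277994 ]
```

View pics/w1.png

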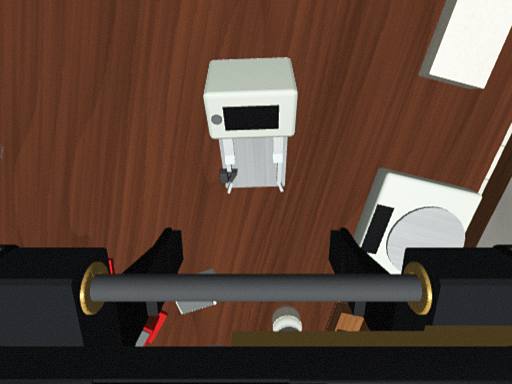

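The wrist view shows the dock head at (205–297, 60–137), the channel at (230–285, 137–190) with the dark catch on its left at (228,175), and the fingers below.

```bash
cat > bed.py <<'E'
from h import *
np.set_printoptions(suppress=True,precision=4)
def bedframe(yaw,ox,oy):
    h=np.array([np.cos(yaw),np.sin(yaw),0]);z=np.array([0,0,1.])
    x=h*np.cos(np.pi/6)+z*.5;zz=-h*.5+z*np.cos(np.pi/6);return np.c_[x,np.cross(zz,x),zz],np.array([ox,oy,.1])
if __name__=="__main__":
    f=np.load("pics/w1.npz");d=f["d"];c={k:f[k] for k in("intrinsics","R","t")};w=cloud(d,c)
    B,o=bedframe(np.radians(103),.525,.131)
    p=w[50:200,195:305].reshape(-1,3);p=p[~np.isnan(p[:,0])];p=p[p[:,2]>.03]
    for it in range(4):
        b=(p-o)@B
        hd=b[(abs(b[:,2]-.05)<.006)&(b[:,0]>.04)&(b[:,0]<.115)]
        r=cv2.minAreaRect((hd[:,:2]*1000).astype(np.float32));a=r[2] if abs(r[2])<45 else r[2]-90
        x5=np.percentile(hd[:,0],[1,99]);y5=np.percentile(hd[:,1],[1,99])
        print("head",r,hd[:,2].mean(),x5,y5,len(hd))
        fl=b[(b[:,0]>-.08)&(b[:,0]<.03)&(abs(b[:,1])<.022)]
        pl=np.linalg.lstsq(np.c_[fl[:,:2],np.ones(len(fl))],fl[:,2],rcond=None)[0];print("floor",pl,len(fl))
        cx,cy=r[0];D=B@np.array([cx/1000-.0765,cy/1000,0])
        yaw=np.arctan2(B[1,0],B[0,0])+np.radians(a);o2=o[:2]+D[:2]
        # rotating about head centre: redo the offset
        hc=(o+B@np.array([cx/1000,cy/1000,.05]))[:2]
        B,_=bedframe(yaw,0,0);o2=hc-(B@np.array([.0765,0,.05]))[:2];o=np.array([*o2,.1]);print(np.degrees(yaw),o)
    b=(p-o)@B
    for lo,hi in((-.08,-.066),(-.06,-.045),(-.035,-.02),(-.015,.0),(0,.03)):
        q=b[(b[:,0]>lo)&(b[:,0]<hi)&(b[:,2]>.008)&(b[:,2]<.024)];
        print(lo,np.percentile(q[q[:,1]<0][:,1],[2,50,98]),np.percentile(q[q[:,1]>0][:,1],[2,50,98]))
    fl=b[(b[:,0]<-.03)&(abs(b[:,2])<.005)&(abs(b[:,1])<.02)];print("start x",np.percentile(fl[:,0],[0,1]))
E
python3 bed.py
```

```text
head ((69.16543579101562, -3.011383056640625), (58.77671813964844, 100.28799438476562), 1.3399920463562012) 0.053713574186210804 [0.0411 0.0987] [-0.0517  0.0456] 2885
floor [0.0061 0.0609 0.006 ] 1312
104.3399920463562 [0.5303 0.1257 0.1   ]
head ((74.12722778320312, 0.026531219482421875), (59.63125991821289, 100.05205535888672), 1.3646519184112549) 0.051949021171520254 [0.046  0.1032] [-0.0483  0.048 ] 4418
floor [0.0008 0.0094 0.0022] 1359
105.70464396476747 [0.5317 0.124  0.1   ]
head ((75.90667724609375, -0.04634857177734375), (59.630802154541016, 100.05001068115234), 0.18268898129463196) 0.0509863514462797 [0.0476 0.1047] [-0.0482  0.048 ] 4381
floor [ 0.0011 -0.0029  0.0012] 1360
105.8873329460621 [0.532  0.1235 0.1   ]
head ((76.3516616821289, -0.0078582763671875), (59.63078689575195, 100.04862976074219), 0.02447632886469364) 0.05075650603975219 [0.0481 0.1051] [-0.0482  0.048 ] 4364
floor [ 0.0013 -0.0047  0.001 ] 1402
105.9118092749268 [0.5321 0.1234 0.1   ]
-0.08 [-0.0398 -0.0372 -0.034 ] [0.0358 0.0394 0.0427]
-0.06 [-0.0376 -0.0353 -0.0329] [0.0291 0.0411 0.0514]
-0.035 [-0.0385 -0.0356 -0.0329] [0.0343 0.0371 0.0396]
-0.015 [-0.0389 -0.0321 -0.0265] [0.027  0.0334 0.0397]
0 [-0.0385 -0.032  -0.0265] [0.0268 0.0331 0.0395]
start x [-0.0867 -0.0855]
```

```bash
python3 -m handwheel '[[0.087,-0.0456,-0.0109,0.006,0,0,0],[0.087,-0.0456,-0.0109,0.006,0,0,0],[0.087,-0.0456,-0.0109,0.006,0,0,0],[0.087,-0.0456,-0.0109,0.006,0,0,0],[0.087,-0.0456,-0.0109,0.006,0,0,0],[0.087,-0.0456,-0.0109,0.006,0,0,0],[0.087,-0.0456,-0.0109,0.006,0,0,0],[0.087,-0.0456,-0.0109,0.006,0,0,0],[0.087,-0.0456,-0.0109,0.006,0,0,0],[0.087,-0.0456,-0.0109,0.006,0,0,0]]'; python3 -m handwheel '[[0.087,0,0,0,0,0,10.4],[0.087,0,0,0,0,0,10.4],[0.087,0,0,0,0,0,10.4],[0.087,0,0,0,0,0,10.4],[0.087,0,0,0,0,0,10.4],[0.087,0,0,0,0,0,10.4],[0.087,0,0,0,0,0,10.4],[0.087,0,0,0,0,0,10.4],[0.087,0,0,0,0,0,0],[0.087,0,0,0,0,0,0]]'
cat > cart.py <<'E'
import sys
from h import *
np.set_printoptions(suppress=True,precision=4)
n=sys.argv[1];s=ctrl.get_state();c=ctrl.camera_info("wrist");im,d=ctrl.get_image("wrist");cv2.imwrite(f"pics/{n}.png",im)
w=cloud(d,c);p=w.reshape(-1,3);p=p[(abs(p[:,0]-.539)<.06)&(abs(p[:,1]+.367)<.06)]
for lo,hi in((.05,.066),(.006,.02)):
    q=p[(p[:,2]>lo)&(p[:,2]<hi)];r=cv2.minAreaRect((q[:,:2]*1000).astype(np.float32))
    print(len(q),np.nanmean(q[:,2]),r)
T=Ro.from_rotvec(s["tool_rot"]).as_matrix();print(s["time"],s["position"],"toolx yaw",np.degrees(np.arctan2(T[1,0],T[0,0])),"z",T[:,2],s["joint_positions"])
E
python3 cart.py w2
```

```text
time: 3.9
position: [0.539, -0.368, 0.3015]
tool_rot: [1.946, 2.466, 0.001]
ft_force: [-0.3, 0.8, 0.1]
grip_width: 1.0
grip_force: 0.0
time: 5.15
position: [0.5389, -0.3668, 0.3016]
tool_rot: [-3.092, -0.554, 0.0]
ft_force: [0.3, -1.0, -0.5]
grip_width: 1.001
grip_force: 0.0
1476 0.056702759592183904 ((543.6911010742188, -367.46270751953125), (69.53652954101562, 39.76979446411133), 21.311206817626953)
816 0.00918494534973783 ((543.5234985351562, -367.009033203125), (79.52044677734375, 63.28902053833008), 21.686250686645508)
5.15 [ 0.5389 -0.3668  0.3016] toolx yaw 20.318753616014547 z [-0.0001  0.0001 -1.    ] [-0.1807  0.4504  1.0608  1.3482 -0.3897  1.5625 -0.3785]
```

View pics/w2.png

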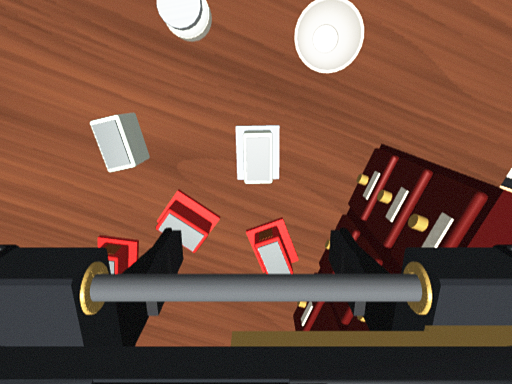

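The wrist view shows the cartridge at (258,155), the red look-alikes at (190,220) and (272,250), and the canister at (118,140). The way down onto the cartridge is clear.

```bash
python3 -m handwheel '[[0.087,0.0042,0.0021,0,0,0,-1.2],[0.087,0,0,0.05,0,0,0],[0.087,0,0,0.05,0,0,0],[0.087,0,0,0.05,0,0,0],[0.087,0,0,0.05,0,0,0],[0.087,0,0,0.04,0,0,0],[0.087,0,0,0.02,0,0,0],[0.087,0,0,0.0166,0,0,0],[0.087,0,0,0,0,0,0],[0.087,0,0,0,0,0,0]]'; python3 -m handwheel '[[0.03,0,0,0,0,0,0],[0.03,0,0,0,0,0,0],[0.03,0,0,0,0,0,0],[0.03,0,0,0,0,0,0],[0.03,0,0,0,0,0,0],[0.03,0,0,0,0,0,0],[0.03,0,0,0,0,0,0]]' 40; python3 cart.py w3
```

```text
time: 6.45
position: [0.5443, -0.3681, 0.0266]
tool_rot: [3.086, 0.581, 0.003]
ft_force: [0.0, -0.3, 0.3]
grip_width: 1.001
grip_force: 0.0
time: 7.32
position: [0.5436, -0.3675, 0.0251]
tool_rot: [3.087, 0.581, 0.0]
ft_force: [1.0, -0.1, -1.3]
grip_width: 0.459
grip_force: 40.0
8395 0.05694994557562463 ((543.2806396484375, -367.5682678222656), (70.3854751586914, 65.04095458984375), 22.103038787841797)
2505 0.009847917405115921 ((563.5604248046875, -359.26373291015625), (36.320491790771484, 64.33340454101562), 21.42107391357422)
7.325 [ 0.5436 -0.3675  0.0251] toolx yaw 21.30171248911504 z [ 0.0001 -0.0002 -1.    ] [-0.1085  0.6598  0.905   1.6621 -0.5699  1.1049 -0.239 ]
```

```bash
python3 -m handwheel '[[0.03,0,0,-0.02,0,0,0],[0.03,0,0,-0.04,0,0,0],[0.03,0,0,-0.05,0,0,0],[0.03,0,0,-0.05,0,0,0],[0.03,0,0,-0.05,0,0,0],[0.03,0,0,-0.04,0,0,0],[0.03,0,0,0,0,0,-9.5],[0.03,0,0,0,0,0,-9.5],[0.03,0,0,0,0,0,-9.5]]'; python3 -m handwheel '[[0.03,0,0,0,0,0,-9.5],[0.03,0,0,0,0,0,-9.5],[0.03,0,0,0,0,0,-9.5],[0.03,0,0,0,0,0,-9.5],[0.03,0,0,0,0,0,-9.5],[0.03,0,0,0,0,0,-8.5],[0.03,0,0,0,0,10,0],[0.03,0,0,0,0,10,0],[0.03,0,0,0,0,10,0],[0.03,0,0,0,0,0,0]]'
cat > plan.py <<'E'
import sys
from bed import *
B,o=bedframe(np.radians(105.8),.532,.1233)
s=ctrl.get_state();T=Ro.from_rotvec(s["tool_rot"]).as_matrix()
b=B.T@(s["position"]-o);print("t",s["time"],"TCP in bed mm",b*1000,"F bed",B.T@s["ft_force"],"grip",s["grip_width"]*87,s["grip_force"])
G=B@np.diag([1,-1,-1]);print("turn deg tool",np.degrees(Ro.from_matrix(T.T@G).as_rotvec()),"q",s["joint_positions"])
if len(sys.argv)>1:
    g=np.array([float(a) for a in sys.argv[1:4]])/1000;D=o+B@g;print("target",D,"shift tool now",T.T@(D-s["position"]))
E
python3 plan.py -130 0 150
```

```text
time: 8.5
position: [0.5429, -0.3674, 0.2762]
tool_rot: [2.846, 1.33, 0.001]
ft_force: [-0.5, -1.5, -3.1]
grip_width: 0.453
grip_force: 40.0
time: 9.75
position: [0.5414, -0.3715, 0.2691]
tool_rot: [-1.629, -2.135, -0.429]
ft_force: [-0.4, -0.7, -3.0]
grip_width: 0.458
grip_force: 40.0
t 9.75 TCP in bed mm [-329.9213  125.6952  385.784 ] F bed [-1.9983  0.559  -2.3454] grip 39.82050035898156 39.9959954386577
turn deg tool [-0.2439 -0.178  -0.5642] q [ 0.3967  0.7479  0.6496  0.9535 -0.6315  2.0409  1.1315]
target [ 0.5831 -0.0572  0.1649] shift tool now [0.2004 0.1247 0.2359]
```

```bash
python3 -m handwheel '[[0.03,0.0125,0.008,0.0147,0,0,0],[0.03,0.025,0.0156,0.0295,0,0,0],[0.03,0.025,0.0156,0.0295,0,0,0],[0.03,0.025,0.0156,0.0295,0,0,0],[0.03,0.025,0.0156,0.0295,0,0,0],[0.03,0.025,0.0156,0.0295,0,0,0],[0.03,0.025,0.0156,0.0295,0,0,0],[0.03,0.025,0.0156,0.0295,0,0,0],[0.03,0.0125,0.008,0.0147,0,0,0],[0.03,0,0,0,0,0,0],[0.03,0,0,0,0,0,0]]'; python3 plan.py -130 0 35
```

```text
time: 11.12
position: [0.5847, -0.0554, 0.1719]
tool_rot: [-1.627, -2.147, -0.435]
ft_force: [0.3, -1.2, -2.2]
grip_width: 0.453
grip_force: 40.0
t 11.125 TCP in bed mm [-125.4353   -2.0226  155.4187] F bed [-2.1293 -0.0036 -1.2602] grip 39.43273545901933 39.996256842277944
turn deg tool [ 0.0996  0.1544 -0.0679] q [-0.1211  0.4797  0.5835  1.5225 -0.637   1.6021  0.8377]
target [ 0.5674 -0.0019  0.0653] shift tool now [-0.0042 -0.0022  0.1204]
```

```bash
python3 -m handwheel '[[0.03,-0.0042,-0.0022,0.02,0,0,0],[0.03,0,0,0.04,0,0,0],[0.03,0,0,0.04,0,0,0],[0.03,0,0,0.02,0,0,0],[0.03,0,0,0,0,0,0],[0.03,0,0,0,0,0,0]]'; python3 plan.py -130 0 26
python3 - <<'E'
from bed import *
B,o=bedframe(np.radians(105.8),.532,.1233)
c=ctrl.camera_info("wrist");im,d=ctrl.get_image("wrist");w=cloud(d,c);b=(w-o)@B
b2,d2=None,None
out=cv2.resize(im,None,fx=1,fy=1)
# cartridge cap: between fingers
q=b[(b[...,0]>-.18)&(b[...,0]<-.085)&(abs(b[...,1])<.045)]
for lo,hi in((.06,.075),(.012,.026)):
    r=q[(q[:,2]>lo)&(q[:,2]<hi)];print(len(r),np.percentile(r,[2,50,98],axis=0).round(4).tolist())
np.savez("pics/w4.npz",d=d,**c);cv2.imwrite("pics/w4.png",im)
s,_=ctrl.get_image("scene");s=cv2.resize(s[170:290,200:330],None,fx=2.2,fy=2.2,interpolation=cv2.INTER_CUBIC)
o_=np.zeros((384,800,3),np.uint8);o_[:,:512]=im;o_[:s.shape[0],512:512+s.shape[1]]=s[:,:288];cv2.imwrite("pics/c4.png",o_)
E
```

```text
time: 11.88
position: [0.5683, -0.0011, 0.0659]
tool_rot: [-1.626, -2.147, -0.436]
ft_force: [0.3, -0.7, -2.4]
grip_width: 0.459
grip_force: 40.0
t 11.875 TCP in bed mm [-129.284    -1.0775   35.2324] F bed [-1.8392 -0.0994 -1.6542] grip 39.91767616914543 39.99644170515239
turn deg tool [ 0.1327  0.0962 -0.0207] q [-0.1792  0.5207  0.537   1.6942 -0.6905  1.3927  0.881 ]
target [0.5662 0.0025 0.0575] shift tool now [-0.0007 -0.0011  0.0092]
8287 [[-0.1586, -0.0277, 0.0612], [-0.1173, -0.0014, 0.0678], [-0.0952, 0.0243, 0.0726]]
2608 [[-0.123, -0.0332, 0.0129], [-0.0948, -0.0015, 0.0192], [-0.0893, 0.03, 0.0243]]
```

View pics/c4.png

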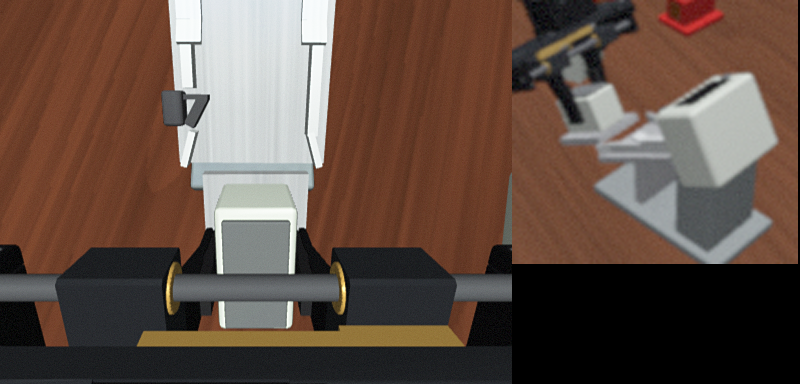

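The close wrist view shows the cartridge level with the channel mouth: front plate edge at row 170, mouth at columns 190–312, catch at (185,107). It is square and slightly right of centre.

Run:
```python
from bed import *
B,o=bedframe(np.radians(105.8),.532,.1233)
f=np.load("pics/w4.npz");c={k:f[k] for k in("intrinsics","R","t")};b=((cloud(f["d"],c)-o)@B).reshape(-1,3)
fl=b[(b[:,0]>-.075)&(b[:,0]<-.0)&(abs(b[:,1])<.02)&(abs(b[:,2])<.01)]
print("floor",np.linalg.lstsq(np.c_[fl[:,:2],np.ones(len(fl))],fl[:,2],rcond=None)[0],len(fl))
for lo,hi in((-.066,-.055),(-.038,-.03),(-.03,-.02),(-.012,-.004)):
    q=b[(b[:,0]>lo)&(b[:,0]<hi)&(abs(b[:,1])<.045)&(b[:,2]>.010)&(b[:,2]<.022)];l=q[q[:,1]<0][:,1];r=q[q[:,1]>0][:,1]
    print(lo,np.percentile(l,[50,95,99]).round(4),np.percentile(r,[1,5,50]).round(4))
# plate top of cartridge: front edge
q=b[(b[:,0]>-.11)&(b[:,0]<-.08)&(abs(b[:,1])<.04)&(b[:,2]>.013)&(b[:,2]<.026)]
print("plate z",np.median(q[:,2]),"x max",np.percentile(q[:,0],99),cv2.minAreaRect((q[:,:2]*1000).astype(np.float32)))
e=[(x,np.percentile(q[(q[:,1]>x)&(q[:,1]<x+.01)][:,0],97)) for x in np.arange(-.03,.03,.01)];print("front edge",np.round(e,4).tolist())
print("plate plane",np.linalg.lstsq(np.c_[q[:,:2],np.ones(len(q))],q[:,2],rcond=None)[0])
```

```text
floor [ 0.0007 -0.0025  0.0013] 8709
-0.066 [-0.0353 -0.0326 -0.0325] [0.0319 0.0331 0.0384]
-0.038 [-0.0355 -0.0328 -0.0326] [0.034  0.0342 0.037 ]
-0.03 [-0.0355 -0.0328 -0.0327] [0.034  0.0341 0.0369]
-0.012 [-0.0321 -0.0261 -0.0258] [0.027  0.0273 0.0332]
plate z 0.019229539517290013 x max -0.08369177268698162 ((-95.22735595703125, -0.09581375122070312), (29.87696075439453, 79.90106201171875), 0.3826778531074524)
front edge [[-0.03, -0.0894], [-0.02, -0.0893], [-0.01, -0.0894], [0.0, -0.0894], [0.01, -0.0894], [0.02, -0.0895]]
plate plane [-0.0883  0.0038  0.0107]
```

```bash
python3 - <<'E'
from bed import *
B,o=bedframe(np.radians(105.8),.532,.1233)
f=np.load("pics/w4.npz");c={k:f[k] for k in("intrinsics","R","t")};b=((cloud(f["d"],c)-o)@B).reshape(-1,3)
q=b[(b[:,0]>-.12)&(b[:,0]<-.090)&(abs(b[:,1])<.031)&((abs(b[:,1])>.023)|(b[:,0]>-.0925))&(abs(b[:,2]-.019)<.006)]
print(len(q),"plate plane",np.linalg.lstsq(np.c_[q[:,:2],np.ones(len(q))],q[:,2],rcond=None)[0],q.min(0),q.max(0))
q=b[(abs(b[:,1]+.001)<.012)&(b[:,0]>-.155)&(b[:,0]<-.1)&(abs(b[:,2]-.068)<.006)]
print(len(q),"cap plane",np.linalg.lstsq(np.c_[q[:,:2],np.ones(len(q))],q[:,2],rcond=None)[0],q.min(0),q.max(0))
E
python3 -m handwheel '[[0.03,0,-0.0022,0,0,0,0],[0.03,0,0,0.0082,0,0,0],[0.03,0,0,0,0,0,0],[0.03,0,0,0,0,0,0]]'; python3 plan.py -104 1.1 27
```

```text
1272 plate plane [ 0.0044 -0.002   0.0197] [-0.12   -0.031   0.0136] [-0.09    0.0305  0.0218]
3596 cap plane [ 0.0006 -0.0033  0.0682] [-0.155 -0.013  0.063] [-0.1     0.011   0.0703]
time: 12.48
position: [0.5639, 0.004, 0.0576]
tool_rot: [-1.623, -2.146, -0.435]
ft_force: [-0.2, -0.2, -2.4]
grip_width: 0.456
grip_force: 40.0
t 12.475 TCP in bed mm [-128.1037    1.7687   25.0369] F bed [-1.3006  0.2092 -2.0509] grip 39.6361049453836 39.99650236219168
turn deg tool [-0.0159 -0.0127  0.0098] q [-0.1839  0.5225  0.5322  1.7109 -0.6946  1.3773  0.886 ]
target [0.5591 0.0233 0.0714] shift tool now [ 0.0241  0.0007 -0.002 ]
```

```bash
python3 -m handwheel '[[0.03,0,0.0005,-0.002,0,0,0],[0.03,0,0,0,0,0,0]]'; python3 plan.py -104 1.1 27; python3 -m handwheel '[[0.03,0.006,0,0,0,0,0],[0.03,0.008,0,0,0,0,0],[0.03,0.008,0,0,0,0,0],[0.03,0.003,0,0,0,0,0],[0.03,0,0,0,0,0,0]]'; python3 plan.py -104 1.1 27
```

```text
time: 12.72
position: [0.5651, 0.0028, 0.0598]
tool_rot: [-1.623, -2.147, -0.435]
ft_force: [-0.3, 0.1, -3.0]
grip_width: 0.453
grip_force: 40.0
t 12.725 TCP in bed mm [-128.3644    0.9681   27.6741] F bed [-1.2874  0.2994 -2.6754] grip 39.43160203838246 39.99645374715328
turn deg tool [0.0376 0.0213 0.0114] q [-0.1828  0.5218  0.5334  1.7067 -0.6936  1.381   0.8848]
target [0.5591 0.0233 0.0714] shift tool now [ 0.0244 -0.0001  0.0007]
time: 13.35
position: [0.5589, 0.0242, 0.0722]
tool_rot: [-1.622, -2.147, -0.435]
ft_force: [-0.6, 0.0, -2.4]
grip_width: 0.456
grip_force: 40.0
t 13.35 TCP in bed mm [-102.7807    1.1084   27.2809] F bed [-1.0186  0.526  -2.1268] grip 39.70895920820341 39.99625003896654
turn deg tool [0.0086 0.0009 0.0453] q [-0.2186  0.4826  0.5311  1.7298 -0.6859  1.3749  0.846 ]
target [0.5591 0.0233 0.0714] shift tool now [-0.0012  0.      0.0003]
```

```bash
python3 -m handwheel '[[0.03,0,0,0.0008,0,0,0],[0.03,0.008,0,0,0,0,0],[0.03,0.008,0,0,0,0,0],[0.03,0.008,0,0,0,0,0],[0.03,0.008,0,0,0,0,0],[0.03,0,0,0,0,0,0]]'; python3 plan.py 0 1.1 27
```

```text
time: 14.1
position: [0.5521, 0.0525, 0.0886]
tool_rot: [-1.621, -2.147, -0.439]
ft_force: [4.3, 1.6, -0.4]
grip_width: 0.453
grip_force: 40.0
t 14.1 TCP in bed mm [-69.4485  -0.0835  26.8977] F bed [ 0.1578 -4.5715 -0.5125] grip 39.37724362623076 39.9936304287985
turn deg tool [ 0.1235 -0.0777  0.1257] q [-0.2642  0.4339  0.526   1.7545 -0.6783  1.3665  0.7932]
target [0.5346 0.11   0.1234] shift tool now [ 0.0695 -0.001  -0.    ]
```

```bash
python3 -m handwheel '[[0.03,0.008,0,0,0,0,0],[0.03,0.008,0,0,0,0,0],[0.03,0.008,0,0,0,0,0],[0.03,0.008,0,0,0,0,0],[0.03,0.008,0,0,0,0,0],[0.03,0.008,0,0,0,0,0],[0.03,0.008,0,0,0,0,0],[0.03,0,0,0,0,0,0]]'; python3 plan.py 0 1.1 27
```

```text
time: 15.1
position: [0.5388, 0.099, 0.1164]
tool_rot: [-1.621, -2.148, -0.439]
ft_force: [4.4, 2.2, -0.5]
grip_width: 0.453
grip_force: 40.0
t 15.1 TCP in bed mm [-13.6445   0.0676  26.7937] F bed [ 0.5408 -4.8403 -0.9323] grip 39.39022494978987 39.998703030869365
turn deg tool [ 0.107  -0.0735  0.1474] q [-0.341   0.3536  0.5135  1.7874 -0.6596  1.3546  0.693 ]
target [0.5346 0.11   0.1234] shift tool now [ 0.0136 -0.001  -0.0002]
```

```bash
python3 -m handwheel '[[0.03,0.005,0,0,0,0,0],[0.03,0.004,0,0,0,0,0],[0.03,0.002,0,0,0,0,0],[0.03,0.001,0,0,0,0,0],[0.03,0,0,0,0,0,0]]'; python3 plan.py 0 1.1 27;python3 -m handwheel '[[0.03,0.001,0,0,0,0,0],[0.03,0.001,0,0,0,0,0],[0.03,0.001,0,0,0,0,0],[0.03,0,0,0,0,0,0]]'; python3 plan.py 0 1.1 27
```

```text
time: 15.72
position: [0.5345, 0.1075, 0.1215]
tool_rot: [-1.622, -2.146, -0.434]
ft_force: [1.0, -1.5, 0.1]
grip_width: 0.452
grip_force: 40.0
t 15.725 TCP in bed mm [-3.0267  1.9166 26.5948] F bed [-1.4164 -0.5521  0.8971] grip 39.3542057385104 39.99477823264897
turn deg tool [-0.0787 -0.0419  0.0093] q [-0.3563  0.3377  0.5109  1.794  -0.6533  1.3539  0.67  ]
target [0.5346 0.11   0.1234] shift tool now [ 0.003   0.0008 -0.0004]
time: 16.23
position: [0.5342, 0.1096, 0.1227]
tool_rot: [-1.623, -2.146, -0.434]
ft_force: [-0.2, -4.1, 0.3]
grip_width: 0.461
grip_force: 40.0
t 16.225 TCP in bed mm [-0.5979  1.6627 26.5222] F bed [-3.1968  1.3017  2.1485] grip 40.107631563585336 39.993349090218544
turn deg tool [-0.0333  0.0177 -0.028 ] q [-0.3602  0.3339  0.5101  1.7953 -0.6521  1.352   0.6639]
target [0.5346 0.11   0.1234] shift tool now [ 0.0006  0.0006 -0.0005]
```

```bash
python3 -m handwheel '[[0.03,0.001,0,0,0,0,0],[0.03,0.0005,0,0,0,0,0],[0.03,0,0,0,0,0,0]]'; python3 plan.py 0 1.1 27
python3 - <<'E'
from h import *
im,_=ctrl.get_image("wrist");s,_=ctrl.get_image("scene")
o=np.zeros((384,800,3),np.uint8);o[:,:512]=im;s=cv2.resize(s[170:290,220:330],None,fx=2.6,fy=2.6,interpolation=cv2.INTER_CUBIC);o[:s.shape[0],512:512+s.shape[1]]=s[:,:288];cv2.imwrite("pics/c5.png",o)
E
```

```text
time: 16.6
position: [0.5341, 0.1097, 0.1227]
tool_rot: [-1.626, -2.147, -0.433]
ft_force: [1.7, -5.5, -2.8]
grip_width: 0.457
grip_force: 40.0
t 16.6 TCP in bed mm [-0.4589  1.6698 26.4451] F bed [-6.4346 -0.0978  0.4245] grip 39.727357427847956 39.993840884417295
turn deg tool [-0.0067  0.1394 -0.0894] q [-0.3619  0.3324  0.5103  1.7962 -0.6504  1.35    0.661 ]
target [0.5346 0.11   0.1234] shift tool now [ 0.0005  0.0006 -0.0006]
```

View pics/c5.png

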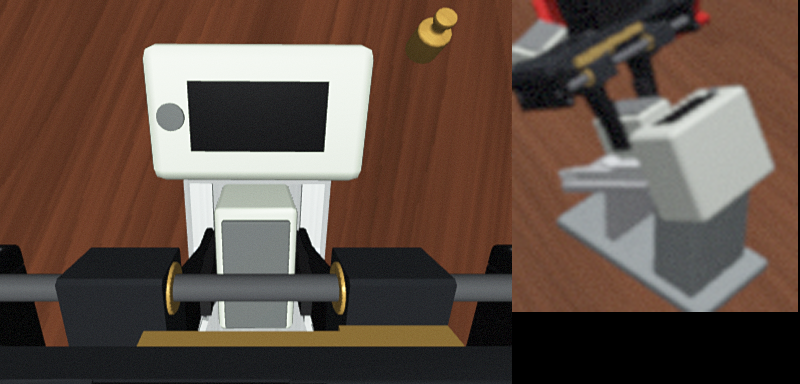

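The cartridge sits under the lips against the head, and pushing further only raises the force, so it is on the stop. I'll release, back off and look at the catch.

```bash
python3 -m handwheel '[[0.065,0,0,0,0,0,0],[0.065,0,0,0,0,0,0],[0.065,0,0,0,0,0,0],[0.065,0,0,0,0,0,0],[0.065,0,0,-0.01,0,0,0],[0.065,0,0,-0.04,0,0,0],[0.065,0,0,-0.05,0,0,0],[0.065,-0.03,0,-0.05,0,0,0],[0.065,-0.05,0,-0.03,0,0,0],[0.065,-0.05,0,0,0,0,0],[0.065,0,0,0,0,0,0],[0.065,0,0,0,0,0,0]]'
python3 - <<'E'
from bed import *
B,o=bedframe(np.radians(105.8),.532,.1233)
c=ctrl.camera_info("wrist");im,d=ctrl.get_image("wrist");b=((cloud(d,c)-o)@B)
p=pix(o+B@np.array([-.03,0,.01]),c).astype(int);print(p,ctrl.get_state()["time"])
x0,y0=max(p[0]-90,0),max(p[1]-90,0);cv2.imwrite("pics/c6.png",cv2.resize(im[y0:y0+180,x0:x0+180],None,fx=3.2,fy=3.2,interpolation=cv2.INTER_CUBIC))
b=b.reshape(-1,3);q=b[(abs(b[:,0])<.05)&(abs(b[:,1])<.03)&(abs(b[:,2]-.059)<.006)]
print("cap",cv2.minAreaRect((q[:,:2]*1000).astype(np.float32)),np.linalg.lstsq(np.c_[q[:,:2],np.ones(len(q))],q[:,2],rcond=None)[0])
q=b[(b[:,0]>-.06)&(b[:,0]<-.04)&(b[:,1]>.01)&(b[:,1]<.06)&(b[:,2]>.006)&(b[:,2]<.02)];print("catch y",np.percentile(q[:,1],[1,5,99]))
E
```

```text
time: 18.2
position: [0.5893, -0.0832, 0.2148]
tool_rot: [-1.622, -2.146, -0.436]
ft_force: [0.1, 1.0, 0.5]
grip_width: 0.748
grip_force: 0.0
[255  83] 18.25
cap ((-4.5936431884765625, 0.29239463806152344), (39.63020706176758, 69.50569152832031), 88.04376220703125) [ 0.0025 -0.0017  0.0581]
catch y [0.0121 0.0166 0.0519]
```

View pics/c6.png

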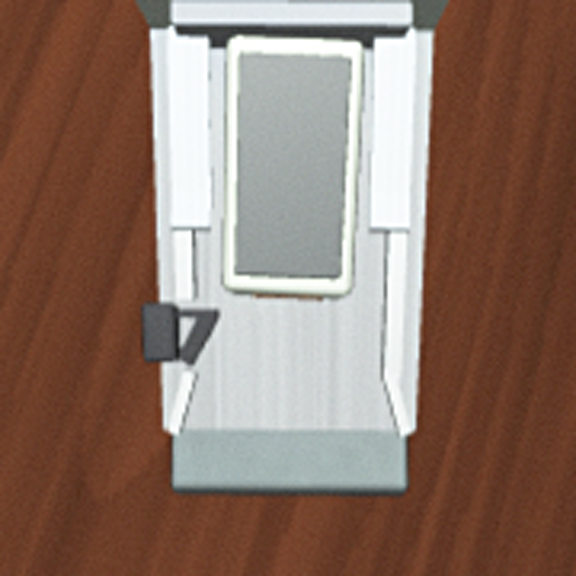

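The close view shows the catch fully out at (180,330), about 8 mm into the channel. The cartridge sits behind it under the lips, yawed about 2° and resting back on the tooth, which is within tolerance. I'll hand in now.

```bash
python3 -c "
from bench import ctrl
print(ctrl.close_job())"
```

```text
the job is handed in; nothing more can be done
None
```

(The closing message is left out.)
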